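# Sort two parts into an indexing table and hold it at the third stop

## Task

Sort the two loose parts into the indexing table by shape: stand the bolt, head down, in its round pocket and lay the spark plug flat in its long pocket. Then grip the black bar knob in the middle and turn the table clockwise (seen from above) by three clicks, to the third stop and never on to the fourth, so that the parts come round to the fitter on the left. A return spring drives the table home if it is let go, so finish while still gripping the knob and holding the table at the third stop; do not disturb the bearing, the washer and the oil filter on the right of the table.

Things in the scene. Friction and masses are not known exactly. Their poses are not given: they have to be found in the camera images.
- index_base: fixed dark steel base of the indexing table: disc of 336 mm diameter, 12 mm high at its rim. Origin on the turning axis, on the bench; z up. White ticks on its rim show the stops: the wide tick on its -x side is home, then one tick each 24 deg going clockwise seen from above
- turntable: round grey-painted table, 300 mm diameter, top 28 mm above the bench; turns about the base's axis, only clockwise from home (seen from above), 0 to 120 deg. A stop is felt as a click every 24 deg (home, then five stops; the third is 72 deg from home). Origin on the axis, 18 mm above the bench. A black line on its rim on its -x side points at the ticks; at home its axes are parallel to the base's
- knob_grip (a point): grip point of the black bar knob fixed to the table's centre, on the axis, 78 mm above the bench; axes as the table's. Bar 44 mm long along x, 14 thick along y, 34 tall, top 91 mm above the bench, on a 48 mm collar 59 mm above the bench. Turning takes the return spring's 0.07 (home) to 0.093 N m (third stop), plus 0.055 N m before and minus 0.055 after each click
- round_pocket (a point): centre of the floor of the round dark steel pocket on the turntable: 50 mm inside diameter, 8 mm deep, 3 mm wall, floor 31 mm and rim 39 mm above the bench, 100 mm from the axis; turns with the table. At home it lies at the near right, 38 deg from the table's -x direction towards -y
- long_pocket (a point): centre of the floor of the oblong dark steel pocket on the turntable: inside 76 mm long (radially, towards the axis) by 40 mm wide, 8 mm deep, 3 mm wall, floor 31 mm and rim 39 mm above the bench, 100 mm from the axis; turns with the table. At home it is at the near left, 38 deg from the table's -x towards +y. Its axes are the turntable's, not the pocket's
- stop3_mark (a point): fixed point (no visible mark) where the centre of the round pocket stands when the table is at the third stop
- stop4_mark (a point): fixed point (no visible mark) where the centre of the round pocket would stand at the fourth stop
- bolt_mid (a point): middle of a dark flange bolt that stands on its head on the bench: 35 mm tall, head 20 mm across and 8 mm high at the bottom, shank 12.4 mm diameter above it, 40 g. The point is 17.5 mm above its underside, on its axis; z along the shank, up
- plug_mid (a point): middle of a pale spark plug that lies on the bench: 53 mm long along its own y, 50 g. Its hexagon and collar, 20 mm across, reach from 3 to 26 mm on the +y side of this point (grip there, about 10 mm from it); the rest is thinner, 12 mm then 7 mm at the -y end. The point is at its centre, 10.5 mm above the bench
- bearing: bystander: steel bearing, 68 mm diameter, 20 mm high, origin at its underside; must not be disturbed
- washer: bystander: steel thrust washer, 65 mm diameter, 9 mm high, origin at its underside; must not be disturbed
- filter: bystander: black oil filter, 68 mm diameter, 90 mm high, standing, origin at its underside; must not be disturbed
Mind the look-alikes: they are no part of the job. Leave any pink look-alike of the part that bears plug_mid alone.

How it is judged (in metres and radians):
On the way:
1. the bolt stands in the round pocket and the plug lies in the long pocket, both let go, with the table at home (third stop not yet reached) (horizontal distance between bolt_mid and round_pocket below 0.02 m and z of bolt_mid in the frame of round_pocket below 0.022 m and angle between bolt_mid's own z axis and vertical below 0.25 rad and horizontal distance between plug_mid and long_pocket below 0.022 m and z of plug_mid in the frame of long_pocket below 0.016 m and contact force between the fingers and bolt below 0.05 N and contact force between the fingers and plug below 0.05 N and horizontal distance between round_pocket and stop3_mark above 0.09 m), for 0.2 s.
At the end, for the whole second after the job is handed in: Fingers grip the knob (over 3 N) and hold the table still at the third stop, the round pocket within 11 mm (6 deg) of its place there; bolt upright (0.25 rad) in the round pocket, within 20 mm of its centre; plug on the long pocket's floor, within 22 mm of its centre (horizontal distance between round_pocket and stop3_mark below 0.011 m and contact force between the fingers and turntable_c0 above 3 N and angular speed of turntable below 0.1 rad/s and horizontal distance between bolt_mid and round_pocket below 0.02 m and z of bolt_mid in the frame of round_pocket below 0.022 m and angle between bolt_mid's own z axis and vertical below 0.25 rad and horizontal distance between plug_mid and long_pocket below 0.022 m and z of plug_mid in the frame of long_pocket below 0.016 m); the arm keeps its last pose, push and grip.
It fails at once if the table is turned on to the fourth stop (to within about 12 deg of it) (horizontal distance between round_pocket and stop4_mark below 0.02 m).
It fails at once if the bearing, the washer or the oil filter is moved by more than 20 mm (distance of any of bearing, washer, filter from where it was at the start of the episode above 0.02 m).
It also fails if it takes over 72 s, if anything falls off the work surface, if the arm or the gripper's body presses on something with over 40 N, if the wrist force passes 120 N, or if a joint passes its speed limit or range.

## Robot

A 6-joint arm with a two-finger parallel gripper is mounted at the origin on a cart in front of the work surface, level with it; the furniture and walls round the work are solid. World frame = base frame: x ahead of the robot, y to its left, z up, the work surface at z = 0. Lengths are in mm, angles in rad, forces in N, time in s.
With the tool pointing down it reaches from about 350 to 975 mm from the base axis. Payload 7.1 kg.
Tool frame: the origin (TCP) lies at the very end of the fingers, on their centre line; the grasp point (between the pads) lies 19 mm behind it; z points along the fingers, y is the direction in which the jaws open and shut (so a half turn about z gives the same grasp; the last joint's range is limited). The gripper opens to 88 mm and grips with 3 to 60 N. Pads are 20 mm wide; open, the fingers measure 115 mm over their backs; the gripper's body (75 mm by 178 mm) begins 61 mm behind the grasp point.
Start: joints at [1.238, 0.423, 1.63, -0, 1.089, -0.019], TCP at [192.89, 594.473, 222.675] pointing down, gripper open.
Joint ranges: [-3, 3], [-0.9, 2.11], [0.09, 2.58], [-1.31, 4.45], [0.11, 2.69], [-2.54, 2.54]. Speed limits (rad/s): [2.39, 2.39, 3.01, 3.14, 3.14, 3.14].

## Interface

Orientations are given as a rotation vector (axis times angle).
In Python, from workcell import * gives the robot as it stands.
- The arm moves only by the tool play_rows, never from a script. Its argument "plan" is text: rows parted by semicolons, each of 7 numbers parted by spaces: the finger opening in cm, from 0 to 8.78, then the shift along the tool's x, y, z in cm, then the turn, a rotation vector about the tool's x, y, z in degrees. A call has 1 to 20 rows; each row shifts and turns the commanded pose from where the row before left it, along the tool's axes as they then stand; what a row does not reach is not made up. A row lasts 1/8 s, in which the tool goes at most 62.5 mm and 10.7 degrees, less where a joint would pass 70% of its speed; a pose out of reach is approached as far as the arm can. A call is refused whole if a number of a shift passes 6.25 or a number of a turn 10.7, either way. A call with a gripper value outside its range is refused whole. The fingers move at their own pace and stop on an object; the grip force is fixed at half the most. Time passes only in rows, so rows that do not move let the fingers close. It gives the time, the measured TCP pose, the force and the opening at its end, in the units of the state.
- get_obs(): the state, without advancing time (a new reading comes with each control period).
- get_image(name): name is "scene" or "top"; returns a dict with "pixels" (400x640x3 uint8, red, green, blue), "range_z" (400x640 float32, mm along the optical axis (not along the pixel's ray), 0 where there is no reading), "fx", "fy", "cx", "cy" (pixels), "eye" and "attitude" of the camera in the world. Camera axes: x right, y down, z forward; pixel columns grow to the right and rows downward; lengths in mm; the calibration is good to about 2 mm. A picture is of the moment at which its call begins.
- close_job(): hands the job in, once; it reports no verdict.
The state is a dict: "t": time; "qpos": joint angles; "qvel": joint speeds; "joint_torque": joint torques, N m; "ee_pos": TCP position; "orientation": TCP orientation; "ft_force": force on the tool from outside, world axes, zero at the start; "moment": the same for the moment, N m; "width": finger opening in mm.
Only numpy, scipy, OpenCV 4.12 (cv2) and the standard library are available. Lean on these libraries where they do the work, as an engineer would, in place of code of your own. Each camera call takes 0.05 s, during which the arm holds its last target. There are 200 camera calls.

## Working session

There is one attempt and no reset: what is moved stays moved. The work goes in short steps, Python scripts to look and compute and a tool call to move; the robot and the scene stay as the last step left them, time stands still between calls to the robot, and variables do not carry over. Pictures are saved under pics/ and viewed, about 8 in all and at most 12, crops included, and the job is handed in when it is done.

Besides the shell and the picture viewer there is one more tool, called as name(argument=value, ...) on one line, values as JSON. play_rows: Moves the arm, as the interface text tells. Its arguments: {"type":"object","properties":{"plan":{"type":"string"}},"required":["plan"]}

```bash
mkdir -p pics
cat > h.py <<'E'
from workcell import *
import numpy as np, cv2
from scipy.spatial.transform import Rotation as R
def att(im):
    a=np.array(im["attitude"],float)
    return a if a.shape==(3,3) else R.from_rotvec(a).as_matrix()
def cloud(im):
    Z=im["range_z"]; v,u=np.mgrid[:Z.shape[0],:Z.shape[1]]
    P=np.stack([(u-im["cx"])/im["fx"]*Z,(v-im["cy"])/im["fy"]*Z,Z],-1)
    return P@att(im).T+np.array(im["eye"])
def save(im,n,box=None,s=1):
    p=im["pixels"]
    if box: p=p[box[1]:box[3],box[0]:box[2]]
    cv2.imwrite("pics/"+n,cv2.resize(p[...,::-1],None,fx=s,fy=s,interpolation=cv2.INTER_CUBIC))
E
python3 - <<'E'
from h import *
for n in("scene","top"):
    im=get_image(n); save(im,n+"0.png",s=1.25); print(n,im["attitude"],im["eye"],im["fx"],im["cx"],im["cy"])
    np.savez(n+"0.npz",c=cloud(im),p=im["pixels"])
print(get_obs())
E
```

```text
scene [-2.10504245  0.56420384 -0.31786162] [  58.01180051 -855.9363827   654.72990785] 405.5212176077029 324.2328840785489 200.12145505308067
top [-2.1073334   2.13880989 -0.18643663] [ 266.99939445  -85.15496577 1516.35291452] 482.2238345562449 308.17483305689524 195.8434448294828
{'t': 0.1, 'qpos': array([ 1.23800733e+00,  4.23742500e-01,  1.63057714e+00,  8.69973885e-06,
        1.08861002e+00, -1.89838823e-02]), 'qvel': array([ 0.00087662, -0.00136312, -0.0006774 , -0.00060041,  0.00057733,
       -0.00023108]), 'joint_torque': array([-2.21389760e-04, -5.45611560e+01, -2.74320316e+01,  6.45359536e-02,
        1.87967776e-02, -5.40555811e-05]), 'ee_pos': array([192.73010261, 594.0313911 , 222.0074384 ]), 'orientation': array([-4.90872320e-01, -3.10276118e+00,  2.06547716e-03]), 'ft_force': array([-0.37777656, -0.24606654,  0.35345755]), 'moment': array([ 0.02074267,  0.05054633, -0.01022979]), 'width': 87.97432301519447}
```

View pics/top0.png

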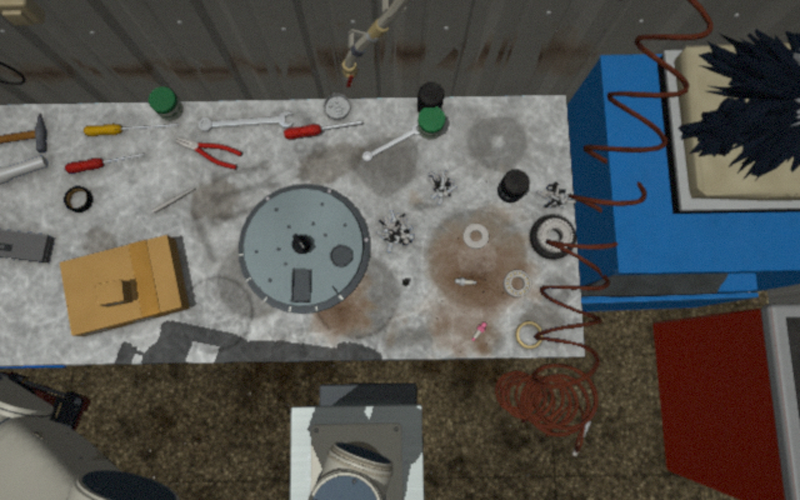

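View pics/scene0.png

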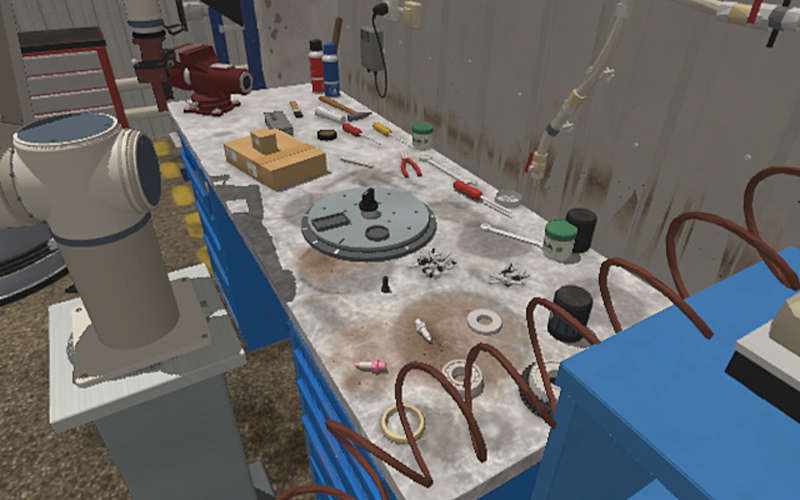

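Top picture (800-px scale): the bolt is the dark dot at (406,282). The dark screw heaps at (397,230) and (441,184) are clutter. The pale plug is at (466,281) and its pink look-alike at (481,328). The table centre is at (302,243), the round pocket at (341,255) and the long pocket at (301,285). The bearing is near (516,284), the washer at (475,236) and the filter at (514,185). Next I'll measure these and check my choice in one close crop.

Run:
```python
from h import *
d=np.load("top0.npz");c=d["c"];p=d["p"]
def at(u,v):return c[int(v/1.25),int(u/1.25)].round(0)
for n,u,v in[("knob",302,243),("bolt",406,282),("plug",466,281),("pink",481,328),("bear",516,284),("wash",475,236),("filt",514,185),("long",301,285),("round",341,255),("bench",440,300)]:print(n,at(u,v))
# disc by heights: turntable top 28
z=c[...,2]; 
def blob(m,name):
    n,l,s,ce=cv2.connectedComponentsWithStats(m.astype(np.uint8))
    for i in range(1,n):
        if s[i,4]>12:
            q=c[l==i]; print(name,ce[i].round(1),s[i,4],q.mean(0).round(1),q[:,:2].min(0).round(),q[:,:2].max(0).round(),"zmax",q[:,2].max().round(1))
roi=np.zeros(z.shape,bool);roi[85:280,180:460]=1
blob(roi&(z>6),"h>6")
blob(roi&(z>65)&(z<100),"h65-100")
# disc fit top at 28: edge of z>24
m=(roi&(z>21)&(c[...,0]<900)).astype(np.uint8);n,l,s,ce=cv2.connectedComponentsWithStats(m);i=1+np.argmax(s[1:,4])
q=c[l==i][:,:2].astype(np.float32);print("table circ",cv2.minEnclosingCircle(q), c[l==i][:,2].mean())
# colour-bright plug pixels
g=p.astype(int);x=g[210:240,355:390];print(x.sum(-1).max())
b=(g.min(-1)>0)
im=p[185:285,300:430];cv2.imwrite("pics/crop.png",cv2.resize(im[...,::-1],None,fx=6,fy=6,interpolation=cv2.INTER_CUBIC))
```

```text
knob [538. 125.  89.]
bolt [ 448. -125.   31.]
plug [ 451. -276.   10.]
pink [ 332. -308.   15.]
bear [ 441. -404.   -4.]
wash [ 568. -307.    1.]
filt [ 673. -394.   90.]
long [442. 135.  32.]
round [516.  36.  32.]
bench [ 403. -213.   -0.]
h>6 [270.8  89.6] 105 [902.8  41.5  12.4] [882.  11.] [920.  78.] zmax 24.4
h>6 [342.7  97.7] 562 [ 849.8 -191.5   63. ] [ 267. -240.] [909. -85.] zmax 1516.4
h>6 [231.5 100.2] 617 [863.1 169.1  25.1] [267. -85.] [909. 343.] zmax 1516.4
h>6 [300.  121.1] 92 [782.  -54.3  42.1] [ 267. -100.] [828. -21.] zmax 1516.4
h>6 [186.5 120. ] 62 [802.8 317.8  11. ] [789. 296.] [818. 341.] zmax 17.7
h>6 [184.3 131.8] 39 [762.  323.5  11.9] [754. 307.] [773. 339.] zmax 22.8
h>6 [410.6 148.1] 524 [ 677.3 -395.9   73.8] [ 650. -434.] [ 748. -367.] zmax 97.2
h>6 [352.9 147.4] 308 [ 698.5 -222.9   18.8] [ 267. -262.] [740. -85.] zmax 1516.4
h>6 [444.9 156.4] 322 [ 660.4 -512.2   31.8] [ 267. -563.] [703. -85.] zmax 1516.4
h>6 [243.  198.3] 8596 [536.  126.6  33.9] [267. -85.] [713. 301.] zmax 1516.4
h>6 [317.  183.9] 489 [ 580.9 -105.5   17.4] [ 267. -150.] [634
[... 498 characters left out ...]
-85.] zmax 1516.4
h>6 [383.7 263.6] 74 [ 327.2 -306.7   15.6] [ 305. -328.] [ 348. -289.] zmax 25.2
h>6 [435.6 267. ] 351 [ 312.5 -450.3   71.3] [ 267. -531.] [349. -85.] zmax 1516.4
h65-100 [345.3  94.3] 349 [ 857.9 -199.5   71.3] [ 823. -234.] [ 891. -167.] zmax 83.9
h65-100 [412.4 145.7] 389 [ 681.4 -399.1   87. ] [ 651. -434.] [ 716. -368.] zmax 97.2
h65-100 [239.9 193.1] 74 [541.2 128.4  89.2] [523. 113.] [563. 147.] zmax 99.3
h65-100 [449.5 198.4] 45 [ 517.5 -505.    75.7] [ 507. -533.] [ 525. -468.] zmax 96.9
h65-100 [433.1 232. ] 14 [ 415.6 -447.8   82.3] [ 410. -458.] [ 424. -443.] zmax 99.2
table circ ((460.5939025878906, 71.4531021118164), 249.0079345703125) 36.808442547389305
506
```

View pics/crop.png

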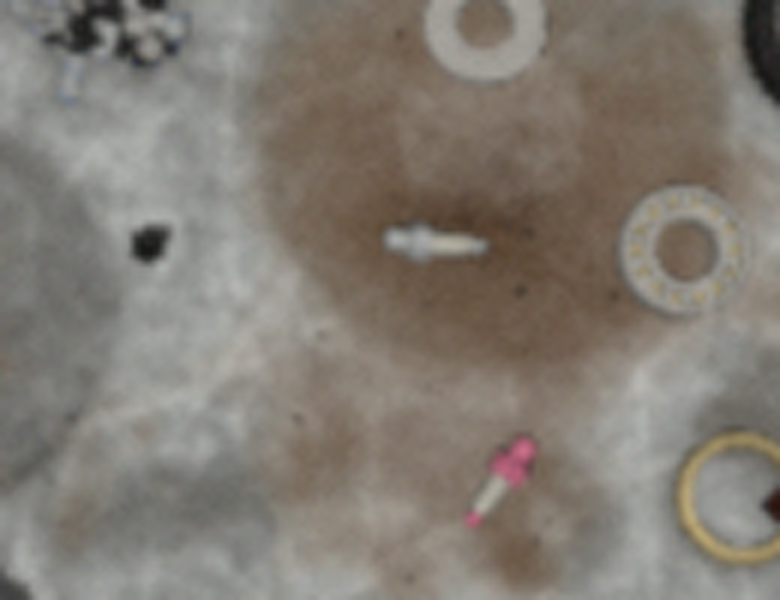

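The crop confirms the choice. The bolt is at crop (150,243), alone and dark. The pale plug spans (385,240) to (487,245) with its hexagon and collar on the left (+y) end. The pink one at (505,480) stays untouched. Now I'll refine the positions.

```bash
cat >> h.py <<'E'
def ray(im,u,v,z):
    d=att(im)@np.array([(u-im["cx"])/im["fx"],(v-im["cy"])/im["fy"],1]);e=np.array(im["eye"])
    return (e+d*(z-e[2])/d[2]).round(1)
E
python3 - <<'E'
from h import *
im=get_image("top");c=cloud(im);z=c[...,2];p=im["pixels"].astype(int)
r=np.hypot(c[...,0]-538,c[...,1]-126)
m=(r<175)&(z>22)&(z<45);q=c[m][:,:2].astype(np.float32);print("disc",cv2.minEnclosingCircle(q),q.mean(0))
k=(r<45)&(z>80)&(z<100);q=c[k][:,:2].astype(np.float32);print("knob",q.mean(0),cv2.minAreaRect(q))
# rim ellipse in the grey image
g=p.sum(-1)
mm=((r<138)&(r>45)&(g<250)&(abs(z-32)<12)).astype(np.uint8)
n,l,s,ce=cv2.connectedComponentsWithStats(mm)
for i in range(1,n):
    if s[i,4]>60:
        vv,uu=np.where(l==i);w=np.array([ray(im,a,b,35) for a,b in zip(uu,vv)])[:,:2].astype(np.float32)
        print("pocket",s[i,4],w.mean(0),cv2.minAreaRect(w))
print("plug ends",ray(im,364.2,225,10),ray(im,381.2,225.8,10),ray(im,369.7,225.3,10))
s=get_image("scene");save(s,"sc1.png",(215,140,385,300),4.7)
c=cloud(s);z=c[...,2]
for n,x,y in(("bolt",449,-128),("plug",450,-275)):
    w=(abs(c[...,0]-x)<40)&(abs(c[...,1]-y)<40)&(z>5);q=c[w];print(n,q.shape,np.median(q,0).round(1),q.min(0).round(1),q.max(0).round(1), cv2.minAreaRect(q[:,:2].astype(np.float32)))
E
```

```text
disc ((538.0084228515625, 132.11830139160156), 163.20497131347656) [539.6681  129.36533]
knob [541.8249 129.2074] ((542.404541015625, 129.51705932617188), (44.31352996826172, 13.196670532226562), 36.527587890625)
pocket 240 [514.68286  33.42833] ((513.8935546875, 34.38697814941406), (53.0651969909668, 53.775054931640625), 89.77352905273438)
pocket 388 [440.88605 132.93532] ((441.887451171875, 133.36444091796875), (81.52249908447266, 46.50642013549805), 0.4907459020614624)
plug ends [ 448.3 -251.5   10. ] [ 445.  -304.7   10. ] [ 447.1 -268.7   10. ]
bolt (62, 3) [ 444.7 -131.2   18.1] [ 438.4 -137.3    5.2] [ 456.2 -123.    35.6] ((446.11053466796875, -130.42697143554688), (14.351530075073242, 17.15888023376465), 76.12518310546875)
plug (112, 3) [ 443.6 -273.9   13.5] [ 436.4 -303.9    5.5] [ 455.3 -251.1   20.5] ((445.2010803222656, -277.16070556640625), (53.11924743652344, 18.575912475585938), 84.6326675415039)
```

View pics/sc1.png

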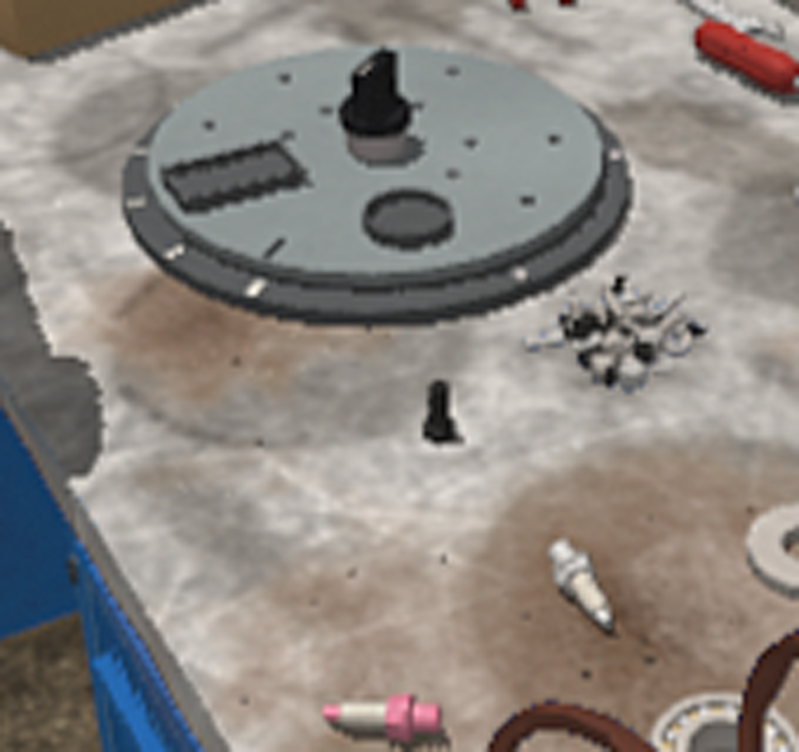

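Pocket radii come out at 99 and 101 mm and the angle between the pockets at 76°, so the geometry agrees. The axis is at (542,129.3) and the bar at about 36°. The bolt is at (448,-128), and the plug middle at (446.5,-277) with its +y at about 86°. Next is a planning helper that gives the numbers for each row.

```bash
cat > plan.py <<'E'
from h import *
import sys
def pose():
    o=get_obs();r=R.from_rotvec(o["orientation"]).as_matrix()
    return o,np.array(o["ee_pos"]),np.degrees(np.arctan2(r[1,1],r[0,1])),r
def plan(*wps,tilt=False):
    """wps: (x,y,z,yaw,open_cm,n)"""
    o,p,yaw,r=pose();print("t",o["t"].__round__(2),"p",p.round(1),"yaw",round(yaw,1),"z",r[:,2].round(3),"w",round(o["width"],1),"q",np.round(o["qpos"],2),"F",o["ft_force"].round(1))
    p=p.copy()
    for x,y,z,yw,g,n in wps:
        d=(np.array([x,y,z])-p)/n/10;t=(yw-yaw)/n;out=[]
        for i in range(n):
            a=np.radians(yaw);yaw+=t
            ty=np.array([np.cos(a),np.sin(a)]);tx=np.array([-ty[1],ty[0]])
            tx=np.array([np.cos(a+np.pi/2),np.sin(a+np.pi/2)])
            out.append("%g %.2f %.2f %.2f 0 0 %.2f"%(g,d[:2]@tx,d[:2]@ty,-d[2],-t))
        p=np.array([x,y,z],float);yaw=yw
        print("; ".join(out))
E
python3 -c "
from plan import *
plan((448,-128,150,-16,8,15))"
```

```text
t 0.2 p [192.8 594.2 222.2] yaw 72.0 z [-0.    -0.001 -1.   ] w 87.8 q [ 1.24  0.42  1.63 -0.    1.09 -0.02] F [ 0.7  0.1 -0.5]
8 -3.10 -4.05 0.48 0 0 5.87; 8 -3.50 -3.72 0.48 0 0 5.87; 8 -3.86 -3.34 0.48 0 0 5.87; 8 -4.19 -2.93 0.48 0 0 5.87; 8 -4.46 -2.48 0.48 0 0 5.87; 8 -4.69 -2.01 0.48 0 0 5.87; 8 -4.87 -1.52 0.48 0 0 5.87; 8 -5.00 -1.02 0.48 0 0 5.87; 8 -5.08 -0.50 0.48 0 0 5.87; 8 -5.11 0.02 0.48 0 0 5.87; 8 -5.08 0.54 0.48 0 0 5.87; 8 -4.99 1.06 0.48 0 0 5.87; 8 -4.86 1.57 0.48 0 0 5.87; 8 -4.67 2.05 0.48 0 0 5.87; 8 -4.44 2.52 0.48 0 0 5.87
```

play_rows(plan="8 -3.1 -4.05 0.5 0 0 5.9; 8 -3.5 -3.7 0.5 0 0 5.9; 8 -3.85 -3.35 0.5 0 0 5.9; 8 -4.2 -2.95 0.5 0 0 5.9; 8 -4.45 -2.5 0.5 0 0 5.9; 8 -4.7 -2 0.5 0 0 5.9; 8 -4.85 -1.5 0.5 0 0 5.9; 8 -5 -1 0.5 0 0 5.9; 8 -5.1 -0.5 0.5 0 0 5.9; 8 -5.1 0 0.5 0 0 5.9; 8 -5.1 0.55 0.5 0 0 5.9; 8 -5 1.05 0.5 0 0 5.9; 8 -4.85 1.55 0.5 0 0 5.9; 8 -4.7 2.05 0.5 0 0 5.9; 8 -4.45 2.5 0.5 0 0 5.9; 8 0 0 0 0 0 0; 8 0 0 0 0 0 0")

```text
t: 2.33
ee_pos: [443.9, -128.7, 147.4]
orientation: [-2.516, -1.879, 0.001]
ft_force: [-0.7, 0.4, -0.8]
width: 80.2
```

```bash
python3 -c "
from plan import *
plan((448,-128,60,-16,5,4),(448,-128,12.5,-16,5,3))
im=get_image('top');save(im,'t2.png',(255,150,415,270),5)"
```

```text
t 2.33 p [ 443.9 -128.7  147.4] yaw -16.5 z [-0.001  0.001 -1.   ] w 80.2 q [-0.31  0.3   2.04  0.    0.8  -0.02] F [-0.7  0.4 -0.8]
5 0.05 0.09 2.19 0 0 -0.12; 5 0.05 0.09 2.19 0 0 -0.12; 5 0.05 0.09 2.19 0 0 -0.12; 5 0.05 0.09 2.19 0 0 -0.12
5 0.00 0.00 1.58 0 0 -0.00; 5 0.00 0.00 1.58 0 0 -0.00; 5 0.00 0.00 1.58 0 0 -0.00
```

View pics/t2.png

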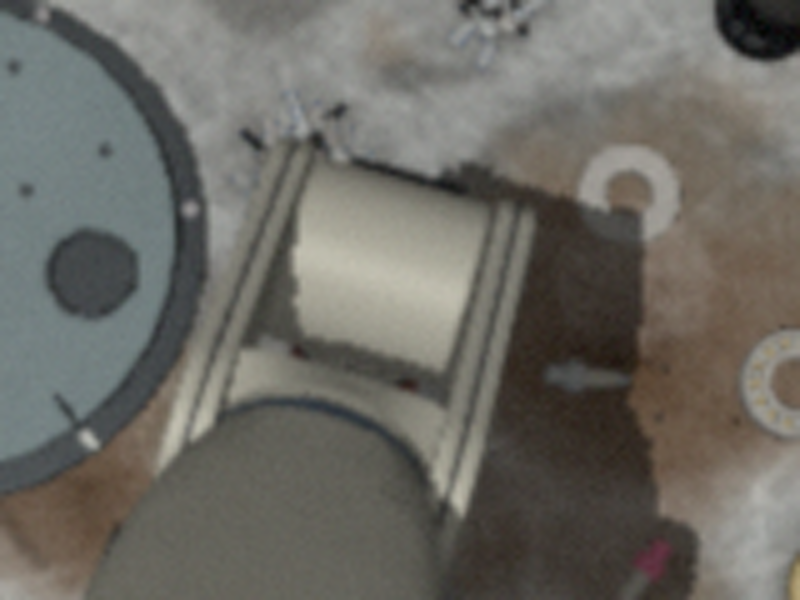

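The arm hides the bolt from above, but the plug and the bystanders are untouched. The jaws have ample slack, so I'll descend.

play_rows(plan="5 0.1 0.15 2.5 0 0 -0.2; 5 0.1 0.15 2.5 0 0 -0.2; 5 0 0.05 2.5 0 0 0; 5 0 0 2 0 0 0; 5 0 0 2 0 0 0; 5 0 0 1.5 0 0 0; 5 0 0 0.5 0 0 0; 5 0 0 0 0 0 0; 0.8 0 0 0 0 0 0; 0.8 0 0 0 0 0 0; 0.8 0 0 0 0 0 0; 0.8 0 0 0 0 0 0; 0.8 0 0 0 0 0 0")

```text
t: 4.0
ee_pos: [448.6, -128.2, 12.8]
orientation: [2.51, 1.889, 0.0]
ft_force: [0.6, -0.1, 1.6]
width: 11.5
```

```bash
python3 -c "
from plan import *
plan((448,-128,90,-16,0.8,3),(513.8,34,90,-16,0.8,4),(513.8,34,50,-16,0.8,3))"
```

```text
t 4.0 p [ 448.6 -128.2   12.8] yaw -16.1 z [ 0. -0. -1.] w 11.5 q [-0.3   0.57  2.08 -0.    0.49 -0.02] F [ 0.6 -0.1  1.6]
0.8 0.00 -0.02 -2.57 0 0 -0.03; 0.8 0.00 -0.02 -2.57 0 0 -0.03; 0.8 0.00 -0.02 -2.57 0 0 -0.03
0.8 4.35 0.46 -0.00 0 0 -0.00; 0.8 4.35 0.46 -0.00 0 0 -0.00; 0.8 4.35 0.46 -0.00 0 0 -0.00; 0.8 4.35 0.46 -0.00 0 0 -0.00
0.8 0.00 0.00 1.33 0 0 -0.00; 0.8 0.00 0.00 1.33 0 0 -0.00; 0.8 0.00 0.00 1.33 0 0 -0.00
```

play_rows(plan="0.8 0 0 -1.5 0 0 0; 0.8 0 0 -3 0 0 0; 0.8 0 0 -3 0 0 0; 0.8 3 0.3 -1 0 0 0; 0.8 4.35 0.45 0 0 0 0; 0.8 4.35 0.45 0 0 0 0; 0.8 4 0.45 0 0 0 0; 0.8 1.7 0.2 0 0 0 0; 0.8 0 0 1 0 0 0; 0.8 0 0 1 0 0 0; 0.8 0 0 0 0 0 0; 0.8 0 0 0 0 0 0")

```text
t: 5.5
ee_pos: [514.1, 33.2, 77.4]
orientation: [-2.511, -1.887, 0.001]
ft_force: [0.0, 0.6, -0.3]
width: 11.6
```

```bash
python3 -c "
from plan import *
plan((513.8,34,44.5,-16,0.8,3))
im=get_image('scene');save(im,'s3.png',(240,140,360,230),6)"
```

```text
t 5.5 p [514.1  33.2  77.4] yaw -16.1 z [-0.001 -0.    -1.   ] w 11.6 q [ 0.04  0.49  1.96 -0.    0.69  0.32] F [ 0.   0.6 -0.3]
0.8 0.02 -0.02 1.10 0 0 -0.05; 0.8 0.02 -0.02 1.10 0 0 -0.05; 0.8 0.02 -0.02 1.10 0 0 -0.05
```

View pics/s3.png

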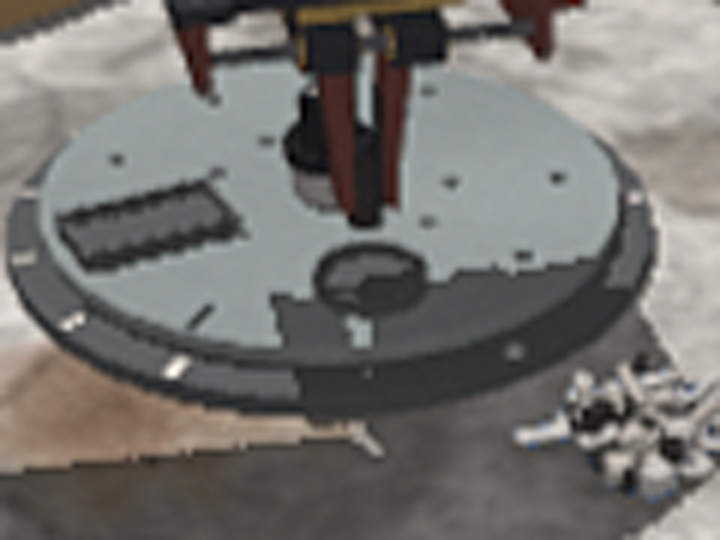

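The bolt is held upright at (365,210), above the round pocket at (370,280). I'll lower it, release, rise and move towards the plug.

play_rows(plan="0.8 0 0 1 0 0 0; 0.8 0 0 1 0 0 0; 0.8 0 0 0.8 0 0 0; 0.8 0 0 0.3 0 0 0; 0.8 0 0 0.15 0 0 0; 0.8 0 0 0.1 0 0 0")

```text
t: 6.3
ee_pos: [514.6, 34.0, 44.2]
orientation: [2.51, 1.889, 0.0]
ft_force: [0.2, -0.4, -0.6]
width: 11.8
```

play_rows(plan="0.8 0 0 0.05 0 0 0; 1.8 0 0 0 0 0 0; 2.5 0 0 0 0 0 0; 3.5 0 0 0 0 0 0; 4 0 0 0 0 0 0; 4 0 0 -1.5 0 0 0; 4 0 0 -3 0 0 0; 4 0 0 -3 0 0 0; 4 0 0 0 0 0 0")

```text
t: 7.42
ee_pos: [516.3, 34.1, 121.5]
orientation: [2.508, 1.887, 0.007]
ft_force: [0.4, -0.9, -0.0]
width: 40.0
```

```bash
python3 -c "
from plan import *
plan((447.2,-267,80,-4,5,6),(447.2,-267,6.5,-4,5,5))"
```

```text
t 7.42 p [516.3  34.1 121.5] yaw -16.1 z [ 0.005  0.    -1.   ] w 40.0 q [ 0.04  0.41  1.94 -0.    0.78  0.32] F [ 0.4 -0.9 -0. ]
5 -5.14 0.28 0.69 0 0 -2.01; 5 -5.15 0.10 0.69 0 0 -2.01; 5 -5.15 -0.08 0.69 0 0 -2.01; 5 -5.14 -0.26 0.69 0 0 -2.01; 5 -5.13 -0.44 0.69 0 0 -2.01; 5 -5.11 -0.62 0.69 0 0 -2.01
5 0.00 0.00 1.47 0 0 -0.00; 5 0.00 0.00 1.47 0 0 -0.00; 5 0.00 0.00 1.47 0 0 -0.00; 5 0.00 0.00 1.47 0 0 -0.00; 5 0.00 0.00 1.47 0 0 -0.00
```

play_rows(plan="5 -5.15 0.3 0.5 0 0 -2; 5 -5.15 0.1 0.5 0 0 -2; 5 -5.15 -0.1 0.7 0 0 -2; 5 -5.15 -0.25 0.7 0 0 -2; 5 -5.15 -0.45 0.7 0 0 -2; 5 -5.1 -0.6 0.7 0 0 -2; 5 0 0 0 0 0 0; 5 0 0 0 0 0 0")

```text
t: 8.43
ee_pos: [444.7, -266.8, 80.2]
orientation: [-2.299, -2.139, 0.0]
ft_force: [-0.6, -0.1, 0.3]
width: 50.0
```

```bash
python3 -c "
from plan import *
plan((447.2,-267,6.5,-4,5,6))
im=get_image('scene');c=cloud(im);z=c[...,2]
save(im,'s4.png',(260,140,400,290),5)
t=get_image('top');c=cloud(t);z=c[...,2]
m=(np.hypot(c[...,0]-514,c[...,1]-34)<40)&(z>50)&(z<80);print('bolt top',m.sum(),c[m].mean(0),c[m][:,2].max())
"
```

```text
t 8.43 p [ 444.7 -266.8   80.2] yaw -4.1 z [-0.001  0.001 -1.   ] w 50.0 q [-0.56  0.49  1.95  0.    0.71 -0.49] F [-0.6 -0.1  0.3]
5 0.00 0.04 1.23 0 0 -0.02; 5 0.00 0.04 1.23 0 0 -0.02; 5 0.00 0.04 1.23 0 0 -0.02; 5 0.00 0.04 1.23 0 0 -0.02; 5 0.00 0.04 1.23 0 0 -0.02; 5 0.00 0.04 1.23 0 0 -0.02
bolt top 16 [513.53634889  35.05663298  64.57811295] 69.77444089997402
```

View pics/s4.png

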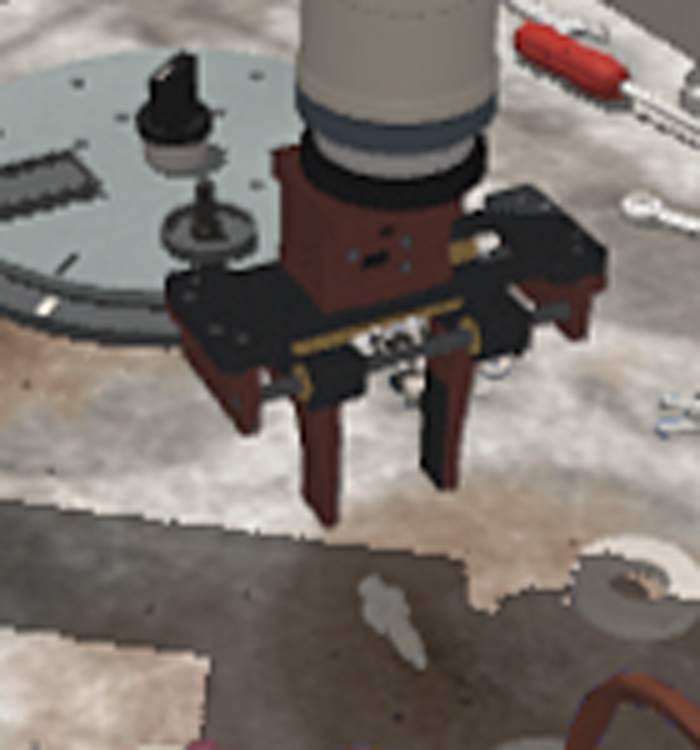

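The bolt stands upright in the round pocket at (205,210), its top at about 65 mm and within 2 mm of the pocket centre. The fingers straddle the plug at (390,620). I'll descend and grip.

play_rows(plan="5 0 0.05 2 0 0 0; 5 0 0.1 2 0 0 0; 5 0 0.05 1.5 0 0 0; 5 0 0.05 1.2 0 0 0; 5 0 0 0.65 0 0 0; 5 0 0 0 0 0 0; 1.4 0 0 0 0 0 0; 1.4 0 0 0 0 0 0; 1.4 0 0 0 0 0 0; 1.4 0 0 0 0 0 0; 1.4 0 0 0 0 0 0")

```text
t: 9.9
ee_pos: [447.9, -267.7, 7.4]
orientation: [2.299, 2.141, 0.0]
ft_force: [-0.1, 0.4, 3.1]
width: 19.0
```

```bash
python3 -c "
from plan import *
plan((447,-267,140,-4,1.4,4),(431.5,133.5,120,87.8,1.4,12))"
```

```text
t 9.9 p [ 447.9 -267.7    7.4] yaw -4.1 z [ 0. -0. -1.] w 19.0 q [-0.56  0.63  1.96 -0.    0.56 -0.49] F [-0.1  0.4  3.1]
1.4 0.02 -0.02 -3.32 0 0 -0.02; 1.4 0.02 -0.02 -3.32 0 0 -0.02; 1.4 0.02 -0.02 -3.32 0 0 -0.02; 1.4 0.02 -0.02 -3.32 0 0 -0.02
1.4 3.32 -0.36 0.17 0 0 -7.65; 1.4 3.34 0.08 0.17 0 0 -7.65; 1.4 3.30 0.53 0.17 0 0 -7.65; 1.4 3.20 0.96 0.17 0 0 -7.65; 1.4 3.04 1.38 0.17 0 0 -7.65; 1.4 2.83 1.77 0.17 0 0 -7.65; 1.4 2.57 2.13 0.17 0 0 -7.65; 1.4 2.26 2.46 0.17 0 0 -7.65; 1.4 1.92 2.74 0.17 0 0 -7.65; 1.4 1.54 2.97 0.17 0 0 -7.65; 1.4 1.13 3.14 0.17 0 0 -7.65; 1.4 0.70 3.27 0.17 0 0 -7.65
```

play_rows(plan="1.4 0 0 -2 0 0 0; 1.4 0 0 -3.5 0 0 0; 1.4 0 0 -3.8 0 0 0; 1.4 0 0 -4 0 0 0; 1.4 3.3 -0.35 0.15 0 0 -7.65; 1.4 3.35 0.1 0.15 0 0 -7.65; 1.4 3.3 0.55 0.15 0 0 -7.65; 1.4 3.2 0.95 0.15 0 0 -7.65; 1.4 3.05 1.4 0.15 0 0 -7.65; 1.4 2.85 1.75 0.15 0 0 -7.65; 1.4 2.55 2.15 0.15 0 0 -7.65; 1.4 2.25 2.45 0.15 0 0 -7.65; 1.4 1.9 2.75 0.15 0 0 -7.65; 1.4 1.55 2.95 0.15 0 0 -7.65; 1.4 1.15 3.15 0.15 0 0 -7.65; 1.4 0.7 3.25 0.15 0 0 -7.65; 1.4 0 0 1 0 0 0; 1.4 0 0 1 0 0 0; 1.4 0 0 0 0 0 0; 1.4 0 0 0 0 0 0")

```text
t: 12.4
ee_pos: [433.1, 132.0, 102.0]
orientation: [-0.065, -3.14, 0.0]
ft_force: [0.2, -0.1, -0.3]
width: 19.2
```

```bash
python3 -c "
from plan import *
plan((431.5,133.5,42,87.8,1.4,4))
im=get_image('scene');save(im,'s5.png',(220,120,340,230),6)"
```

```text
t 12.4 p [433.1 132.  102. ] yaw 87.6 z [-0.001 -0.    -1.   ] w 19.2 q [ 0.27  0.37  2.08 -0.    0.69 -1.26] F [ 0.2 -0.1 -0.3]
1.4 0.04 0.03 1.50 0 0 -0.05; 1.4 0.04 0.03 1.50 0 0 -0.05; 1.4 0.04 0.03 1.50 0 0 -0.05; 1.4 0.04 0.03 1.50 0 0 -0.05
```

View pics/s5.png

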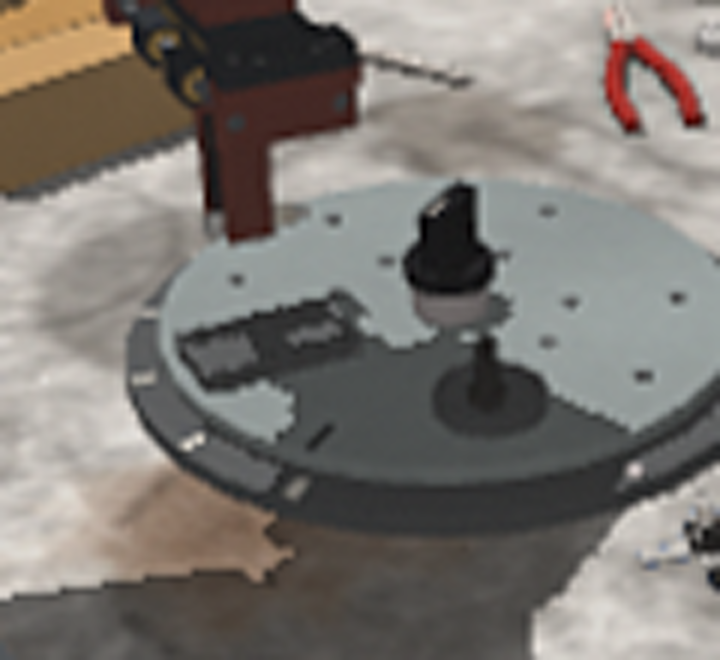

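The plug is still held (19.2 mm opening), hidden behind the finger at (240,200). The bolt stands at (487,370) and the table is at home. I'll lower to just above the rim.

play_rows(plan="1.4 0.05 0.05 2 0 0 0; 1.4 0.1 0.05 2 0 0 0; 1.4 0 0.05 1.2 0 0 0; 1.4 0 0 0.6 0 0 0; 1.4 0 0 0.25 0 0 0; 1.4 0 0 0 0 0 0")

```text
t: 13.2
ee_pos: [431.9, 134.4, 41.9]
orientation: [0.063, 3.141, 0.0]
ft_force: [0.2, 0.1, -0.3]
width: 19.1
```

play_rows(plan="1.4 0 -0.1 0.12 0 0 0; 1.4 0 0 0 0 0 0; 2.2 0 0 0 0 0 0; 2.6 0 0 0 0 0 0; 3.2 0 0 0 0 0 0; 3.8 0 0 0 0 0 0; 3.8 0 0 -1 0 0 0; 3.8 0 0 -3 0 0 0; 4 0 0 -4 0 0 0; 4 0 0 -5 0 0 0; 4 0 0 0 0 0 0")

```text
t: 14.58
ee_pos: [434.1, 134.1, 174.3]
orientation: [0.062, 3.133, 0.004]
ft_force: [-0.4, 0.1, 0.5]
width: 40.1
```

```bash
python3 -c "
from plan import *
plan((542,129.3,160,126,4,5),(542,129.3,62,126,4,6))
im=get_image('scene');save(im,'s6.png',(220,120,340,230),6)"
```

```text
t 14.57 p [434.1 134.1 174.3] yaw 87.7 z [ 0.008  0.002 -1.   ] w 40.1 q [ 0.27  0.24  2.04  0.    0.85 -1.26] F [-0.4  0.1  0.5]
4 -2.16 -0.01 0.29 0 0 -7.66; 4 -2.14 -0.30 0.29 0 0 -7.66; 4 -2.08 -0.58 0.29 0 0 -7.66; 4 -1.99 -0.85 0.29 0 0 -7.66; 4 -1.85 -1.11 0.29 0 0 -7.66
4 0.00 0.00 1.63 0 0 -0.00; 4 0.00 0.00 1.63 0 0 -0.00; 4 0.00 0.00 1.63 0 0 -0.00; 4 0.00 0.00 1.63 0 0 -0.00; 4 0.00 0.00 1.63 0 0 -0.00; 4 0.00 0.00 1.63 0 0 -0.00
```

View pics/s6.png

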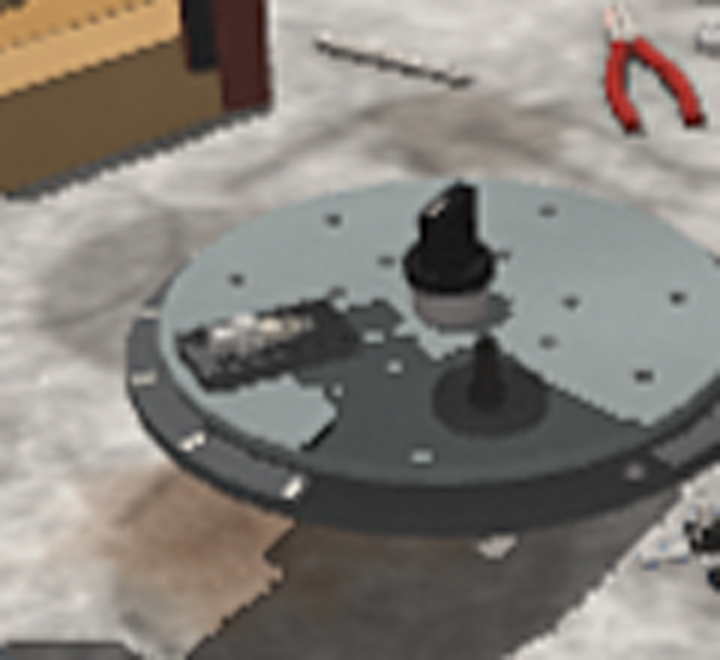

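The plug lies in the long pocket at (260,330). I'll check it against the depth data.

```bash
python3 -c "
from h import *
im=get_image('scene');c=cloud(im);z=c[...,2];p=im['pixels'].astype(int)
d=c[...,:2]-np.array([542,129.3]);a=np.radians(177.8);r=d@[np.cos(a),np.sin(a)];t=d@[-np.sin(a),np.cos(a)]
m=(r>55)&(r<145)&(abs(t)<26)&(p.sum(-1)>330)&(z<75)&(z>30)
print(m.sum(),'r',np.percentile(r[m],[2,50,98]),'t',np.percentile(t[m],[2,50,98]),'z',np.percentile(z[m],[2,25,50,75,98]))
for lo in range(60,140,10):
    k=m&(r>=lo)&(r<lo+10)
    if k.sum(): print(lo,k.sum(),z[k].max().round(1),np.median(z[k]).round(1),np.median(t[k]).round(1))
"
```

```text
52 r [ 91.66124008 115.72388141 132.20380275] t [-20.01701196   4.10090549  10.45995411] z [36.51336989 41.89115745 44.33935184 47.38609556 51.1760672 ]
80 1 41.6 41.6 2.9
90 9 46.6 43.1 2.7
100 8 49.9 44.8 4.3
110 18 51.4 47.0 6.3
120 12 49.0 46.0 4.6
130 4 47.6 43.4 1.1
```

The hexagon top is at 51 mm (31 floor + 20) and the plug spans r ≈ 82–133 mm, so it is flat and about 7 mm off centre. That is good. On to the knob.

play_rows(plan="4 -2.15 0 0.3 0 0 -7.65; 4 -2.15 -0.3 0.3 0 0 -7.65; 4 -2.1 -0.6 0.3 0 0 -7.65; 4 -2 -0.85 0.3 0 0 -7.65; 4 -1.85 -1.1 0.3 0 0 -7.65; 4 0 0 0 0 0 0; 4 0 0 2 0 0 0; 4 0 0 2 0 0 0; 4 0 0 1 0 0 0; 4 0 0 0 0 0 0")

```text
t: 15.92
ee_pos: [538.6, 128.5, 104.6]
orientation: [0.968, -2.986, -0.0]
ft_force: [-0.4, -0.4, 0.1]
width: 40.6
```

```bash
python3 -c "
from plan import *
plan((542,129.3,64,126,4,4))
im=get_image('scene');save(im,'s7.png',(220,110,340,220),6)"
```

```text
t 15.93 p [538.6 128.5 104.6] yaw 125.9 z [-0.002 -0.001 -1.   ] w 40.6 q [ 0.21  0.49  1.86  0.    0.79 -1.98] F [-0.4 -0.4  0.1]
4 -0.08 -0.03 1.02 0 0 -0.02; 4 -0.08 -0.03 1.02 0 0 -0.02; 4 -0.08 -0.03 1.02 0 0 -0.02; 4 -0.08 -0.03 1.02 0 0 -0.02
```

View pics/s7.png

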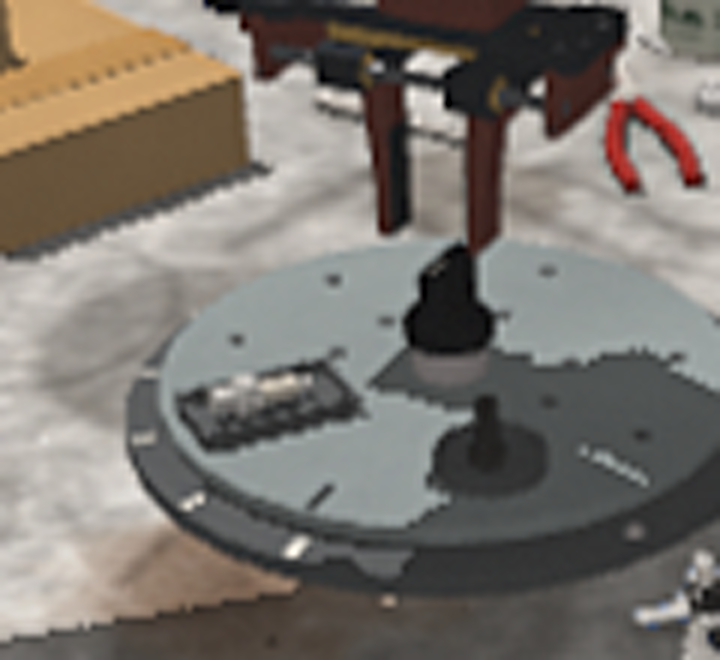

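The fingertips at (395,230) and (483,245) straddle the knob at (447,260), and both parts are seated. I'll descend and grip.

play_rows(plan="4 -0.1 0 1 0 0 0; 4 -0.1 0 1 0 0 0; 4 -0.1 -0.1 1 0 0 0; 4 0 0 0.8 0 0 0; 4 0 0 0.3 0 0 0; 3 0 0 0 0 0 0; 2 0 0 0 0 0 0; 0.8 0 0 0 0 0 0; 0.8 0 0 0 0 0 0; 0.8 0 0 0 0 0 0; 0.8 0 0 0 0 0 0")

```text
t: 17.35
ee_pos: [543.0, 129.7, 64.8]
orientation: [-0.97, 2.988, -0.0]
ft_force: [-0.9, 0.3, 4.3]
width: 13.9
```

```bash
python3 -c "
from plan import *
plan();o=get_obs();print(o['moment'])"
```

```text
t 17.35 p [543.  129.7  64.8] yaw 126.0 z [ 0.  0. -1.] w 13.9 q [ 0.21  0.56  1.87  0.    0.72 -1.99] F [-0.9  0.3  4.3]
[0.22243245 0.15775136 0.05800486]
```

Gripped (13.9 mm opening, bar at 36° as measured). I'll turn the first part and then check.

play_rows(plan="0.8 0 0 0 0 0 1; 0.8 0 0 0 0 0 2; 0.8 0 0 0 0 0 3; 0.8 0 0 0 0 0 3; 0.8 0 0 0 0 0 3; 0.8 0 0 0 0 0 3; 0.8 0 0 0 0 0 3; 0.8 0 0 0 0 0 3; 0.8 0 0 0 0 0 3; 0.8 0 0 0 0 0 3; 0.8 0 0 0 0 0 3; 0.8 0 0 0 0 0 3; 0.8 0 0 0 0 0 3; 0.8 0 0 0 0 0 2; 0.8 0 0 0 0 0 1; 0.8 0 0 0 0 0 0")

```text
t: 19.35
ee_pos: [543.0, 130.0, 64.8]
orientation: [0.085, 3.14, 0.001]
ft_force: [-1.1, 3.1, 5.4]
width: 13.8
```

```bash
python3 -c "
from plan import *
plan();o=get_obs();print(o['moment'])"
```

```text
t 19.35 p [543.  130.   64.8] yaw 86.9 z [ 0.  0. -1.] w 13.8 q [ 0.21  0.56  1.87  0.    0.72 -1.3 ] F [-1.1  3.1  5.4]
[0.38737341 0.25785549 0.08703668]
```

play_rows(plan="0.8 0 0 0 0 0 1; 0.8 0 0 0 0 0 2; 0.8 0 0 0 0 0 3; 0.8 0 0 0 0 0 3; 0.8 0 0 0 0 0 3; 0.8 0 0 0 0 0 3; 0.8 0 0 0 0 0 3; 0.8 0 0 0 0 0 3; 0.8 0 0 0 0 0 3; 0.8 0 0 0 0 0 3; 0.8 0 0 0 0 0 3; 0.8 0 0 0 0 0 2; 0.8 0 0 0 0 0 1; 0.8 0 0 0 0 0 0; 0.8 0 0 0 0 0 0; 0.8 0 0 0 0 0 0")

```text
t: 21.35
ee_pos: [543.0, 130.2, 64.8]
orientation: [0.973, 2.987, 0.001]
ft_force: [-1.2, 4.1, 5.2]
width: 14.0
```

```bash
python3 -c "
from plan import *
plan();o=get_obs();print(o['moment'])
im=get_image('scene');save(im,'s8.png',(220,110,340,220),6)
c=cloud(im);z=c[...,2];p=im['pixels'].astype(int);d=c[...,:2]-np.array([542,129.3]);rr=np.hypot(*np.moveaxis(d,-1,0))
def ang(m): return np.degrees(np.arctan2(*d[m].mean(0)[::-1]))%360
b=(rr>70)&(rr<130)&(z>50)&(z<72)&(p.sum(-1)<200);print('bolt',b.sum(),c[b].mean(0).round(1),c[b].max(0).round(1),'ang',ang(b),'want',253.8-72)
for A in (177.8-72,):
    a=np.radians(A);r=d@[np.cos(a),np.sin(a)];t=d@[-np.sin(a),np.cos(a)]
    m=(r>50)&(r<150)&(abs(t)<26)&(p.sum(-1)>330)&(z<75)&(z>36);print('plug',m.sum(),np.percentile(r[m],[2,50,98]),np.percentile(t[m],[2,50,98]),z[m].max(), c[m].mean(0))
"
```

```text
t 21.35 p [543.  130.2  64.8] yaw 53.9 z [ 0.001  0.001 -1.   ] w 14.0 q [ 0.21  0.56  1.87  0.    0.72 -0.73] F [-1.2  4.1  5.2]
[0.57495866 0.29729942 0.07440105]
bolt 18 [439.8 123.   58.8] [445.3 132.3  68.3] ang 183.50092789168667 want 181.8
plug 46 [ 79.81292936 106.20352448 132.88469501] [-13.19702897   4.60452739  11.33876193] 50.83521111209416 [509.68282395 230.36611429  44.55668394]
```

View pics/s8.png

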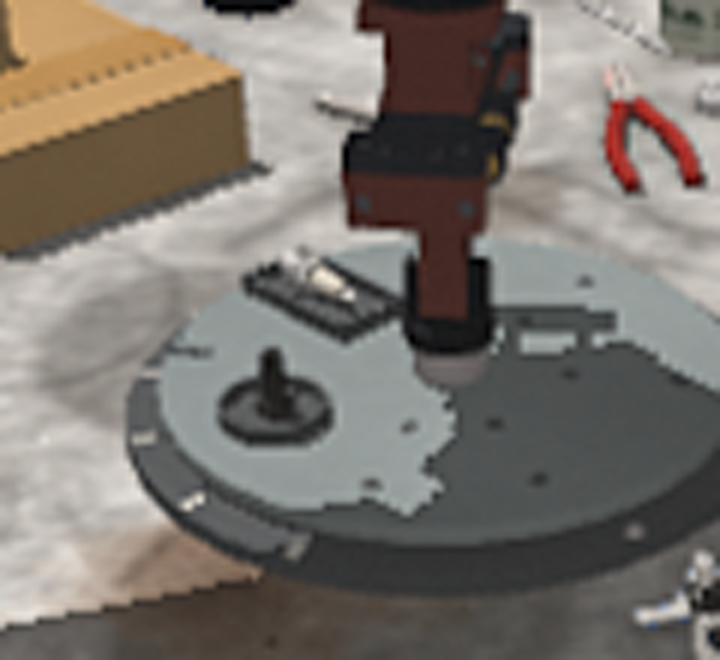

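The table's black line (165,348) stands at the third tick after home (150,370). The bolt is upright in the round pocket at (275,400) and the plug is flat in the long pocket at (320,285). Tool yaw has turned 72.1°, and the force on the tool is small. I'll hand in.

```bash
python3 -c "
from workcell import *
print(close_job());o=get_obs();print(o['t'],o['ee_pos'],o['width'])"
```

```text
the job is handed in; nothing more can be done
None
the job is handed in; nothing more can be done
```

The job is handed in at about 21.4 s of the 72 s allowed, with the gripper still holding the knob and the table at the third stop. I got no verdict back.

- **Bolt:** it stands head down and upright in the round pocket. It measured about 2 mm off centre when placed, and was still upright after turning.
- **Spark plug:** it lies flat in the long pocket, about 6–7 mm off centre. Its hexagon top measured 51 mm above the bench, which matches lying on the floor. I left the pink look-alike alone.
- **Table:** the gripper turned 72.1° clockwise, and the rim line stands at the third tick in the last picture. The bolt's own angle read 183.5° against an expected 181.8°. That is within the 6° allowed, and the camera sees only its near side.
- **Grip:** the opening was 14.0 mm on the 14 mm bar. I did not measure the finger force directly.
- **Bystanders:** I did not re-measure the bearing, washer and oil filter at the end. The arm's path stayed away from all three, and the pictures that showed the washer, bearing and filter during the work had them in place.

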